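# Stow the sorbent tubes after a run

### The job

The run is over: take the two capped sorbent tubes out of the autosampler carousel and stand each one end-down in an empty cell of its own in the storage case, lowering it into the cell as far as your fingers allow before letting go rather than letting it fall from the mouth. Then shut the case's lid. Leave the tube already in the case, the marker, the spanner and the jar where they are.

Things in the scene. Friction and masses are not known exactly. Their poses are not given: they have to be found in the camera images.
- tube_a: Sorbent tube upright in a carousel pocket: steel tube 6.4 mm across with a round brass cap, 14 mm across (its hex band looks 16) and 22 mm tall, on each end; 105 mm long overall, 40 to 75 g, both ends alike. Origin at mid-length on its axis, z along its length. It stands loosely on the pocket floor, 10 mm above the bench: its top is at 115 mm, its top cap from 93 to 115 mm.
- tube_b: The second tube in the carousel, the same in every way as tube_a; it stands in the carousel pocket 135 degrees round from it (157 mm away).
- tube_stored: A third tube of the same kind, already standing in the end cell (cell0) of the storage case. It stays there.
- carousel: Black sample carousel, fixed on the bench: a drum 212 mm across its ribs and 60 mm high with 16 open-topped pockets round its rim (centres on an 85 mm radius, each about 21 mm round the rim by 23 mm radially, 50 mm deep) and a grey hub knob rising to 86 mm above the bench. Origin on its axis at the bench, z up; tube_a stands in the pocket on its +x axis.
- case: Narrow upright aluminium storage case, fixed on the bench on a dark foot plate 90 x 135 x 8 mm: 32 mm (x) by 105 mm (y), outer walls 4 mm, rim 124 mm above the bench. Inside, four cells in one row along y, parted by 3 mm white dividers that end 2 mm below the rim. Origin at the bench under its middle; x points across the row to the hinge side, away from the robot (yaw within 0.5 rad); z up.
- cell0 (a point): Centre of the mouth, at rim height, of the cell at the case's -y end. Occupied by tube_stored. Each cell is 22 mm (case y) by 24 mm (case x) and 112 mm deep, its floor 12 mm above the bench: a tube stands wholly inside, its top 7 mm below the rim.
- cell1 (a point): Centre of the mouth of the next cell, at rim height, 25 mm from cell0 along the case's y. Empty.
- cell2 (a point): Centre of the mouth of the third cell, at rim height, 25 mm further on. Empty.
- cell3 (a point): Centre of the mouth of the end cell at the case's +y end, at rim height, 25 mm further on. Empty.
- lid (a joint): Lid angle, rad: 0 shut flat on the rim, 1.57 upright, 2.1 its stop, leaning back; it starts open at 1.75 to 2.1. A 4 mm plate, 60 g, as long as the case, reaching 36 mm from the hinge to -x when shut. Light hinge friction: it stays put near upright, settles back on its stop above about 1.9 and drops shut by its own weight below about 1.2. Pushing it over from behind takes under 1 N.
- lid_hinge (a point): Middle of the lid's hinge line, which runs along the case's y at case x = +19 mm and rim height (124 mm).
- lid_tab (a point): Tip of the 34 mm wide finger tab in the middle of the lid's free edge, 46 mm from the hinge line, so it stands about 42 mm above the rim while the lid is open.
- marker: Felt marker lying on the bench beyond the work, 130 mm long, 15 mm thick, its clip upwards; a bystander. Origin under its middle.
- spanner: Steel spanner 150 mm long lying on the bench beyond the work; a bystander.
- septa_jar: Squat amber glass jar, 52 mm across and 62 mm tall, standing on the bench beyond the work; a bystander. Origin at the centre of its underside.
Mind the look-alikes: they are no part of the job. There is more than one size of the case; the one meant has the size given above.

How it is judged (in metres and radians):
On the way, in this order (a step that is already met when the one before it is completed fails the run):
1. a first tube from the carousel stands in the case, let go ((((z of tube_a in the frame of case between 0.058 and 0.072 m and x of tube_a in the frame of case between -0.014 and 0.014 m and y of tube_a in the frame of case between -0.052 and 0.052 m and angle between the z axis of tube_a and the z axis of case, either way round below 0.2 rad) and contact force between tube_a and the fingers below 0.05 N and linear speed of tube_a below 0.03 m/s) or ((z of tube_b in the frame of case between 0.058 and 0.072 m and x of tube_b in the frame of case between -0.014 and 0.014 m and y of tube_b in the frame of case between -0.052 and 0.052 m and angle between the z axis of tube_b and the z axis of case, either way round below 0.2 rad) and contact force between tube_b and the fingers below 0.05 N and linear speed of tube_b below 0.03 m/s))), for 0.1 s.
2. both tubes from the carousel stand in the case, let go, the lid not yet shut (z of tube_a in the frame of case between 0.058 and 0.072 m and x of tube_a in the frame of case between -0.014 and 0.014 m and y of tube_a in the frame of case between -0.052 and 0.052 m and angle between the z axis of each of tube_a, tube_b and the z axis of case, either way round below 0.2 rad and contact force between each of tube_a, tube_b and the fingers below 0.05 N and linear speed of each of tube_a, tube_b below 0.03 m/s and z of tube_b in the frame of case between 0.058 and 0.072 m and x of tube_b in the frame of case between -0.014 and 0.014 m and y of tube_b in the frame of case between -0.052 and 0.052 m and value of joint lid above 0.5 rad), for 0.1 s.
At the end, for the whole second after the job is handed in: Both tubes from the carousel and the tube that was stored before stand on the floors of cells of the case (mid-length 58 to 72 mm above the case's underside, within 0.2 rad of upright), at rest, and the lid is shut (below 0.06 rad) (z of tube_a in the frame of case between 0.058 and 0.072 m and x of tube_a in the frame of case between -0.014 and 0.014 m and y of tube_a in the frame of case between -0.052 and 0.052 m and angle between the z axis of each of tube_a, tube_b, tube_stored and the z axis of case, either way round below 0.2 rad and z of tube_b in the frame of case between 0.058 and 0.072 m and x of tube_b in the frame of case between -0.014 and 0.014 m and y of tube_b in the frame of case between -0.052 and 0.052 m and z of tube_stored in the frame of case between 0.058 and 0.072 m and x of tube_stored in the frame of case between -0.014 and 0.014 m and y of tube_stored in the frame of case between -0.052 and 0.052 m and value of joint lid below 0.06 rad and linear speed of each of tube_a, tube_b, tube_stored below 0.02 m/s); the robot touches nothing.
It fails at once if a tube falls freely faster than 1.3 m/s (dropped from more than about 85 mm) ((linear speed of tube_a above 1.3 m/s and contact force between tube_a and the fingers below 0.05 N) or (linear speed of tube_b above 1.3 m/s and contact force between tube_b and the fingers below 0.05 N)).
It fails at once if the tube already stored is shifted by more than 20 mm (distance of tube_stored from where it was at the start of the episode above 0.02 m).
It fails at once if the marker, spanner or jar is moved by more than 30 mm (distance of any of marker, spanner, septa_jar from where it was at the start of the episode above 0.03 m).
It also fails if it takes over 58 s, if anything falls off the work surface, if the arm or the gripper's body presses on something with over 40 N, if the wrist force passes 120 N, or if a joint passes its speed limit or range.

### The arm

A 6-joint arm with a two-finger parallel gripper is mounted at the origin on the work surface. World frame = base frame: x ahead of the robot, y to its left, z up, the work surface at z = 0. Lengths are in m, angles in degrees, forces in N, time in s.
With the tool pointing down it reaches from about 0.4 to 0.825 m from the base axis. Payload 7 kg.
Tool frame: the origin (TCP) lies at the very end of the fingers, on their centre line; the grasp point (between the pads) lies 19 mm behind it (ctrl.pinch_z is the distance from the TCP to the grasp point, in m); z points along the fingers, x is the direction in which the jaws open and shut, and the axes are right-handed (so a half turn about z gives the same grasp; the last joint's range is limited). The gripper opens to 88 mm and grips with 3 to 60 N. Pads are 19 mm wide; open, the fingers measure 130 mm over their backs; the gripper's body (78 mm by 193 mm) begins 47 mm behind the grasp point.
Start: joints at [-58.665, 20.546, 0.682, 0, -70.136, -16.507], TCP at [0.173, -0.653, 0.2] pointing down, gripper open.
Joint ranges: [-176.03, 176.03], [-82.01, 121.73], [-58.28, 71.71], [-173.87, 95.51], [-174.79, -0.11], [-173.66, 173.66]. Speed limits (degrees/s): [136.94, 136.94, 172.46, 180, 180, 180].

### API

Orientations are given as [roll, pitch, yaw] about the fixed x, y, z axes, in that order (R = Rz(yaw) Ry(pitch) Rx(roll)).
In Python, from plant import ctrl gives the robot as it stands.
- The arm moves only by the tool carry_out, never from a script. Its argument "increments" is a list of rows, each a list of 7 numbers: the turn, a rotation vector about the world's x, y, z in degrees, then the shift along the world's x, y, z in mm, then the closure, from 0 (fully open) to 1 (shut). In form: [[ax, ay, az, dx, dy, dz, grip], ...]. A call has 1 to 20 rows; each row is the pose to reach, as a shift and turn from the pose commanded when the call began; what a row does not reach only later rows make up. A row lasts 1/8 s, in which the tool goes at most 62.5 mm and 10.7 degrees, less where a joint would pass 70% of its speed; a pose out of reach is approached as far as the arm can. A call with a gripper value outside its range is refused whole. The fingers move at their own pace and stop on an object; the grip force is fixed at half the most. Time passes only in rows, so rows that repeat a pose let the fingers close. It gives the time, the measured TCP pose, the force and the opening at its end, in the units of the state.
- ctrl.get_obs(): the state, without advancing time (a new reading comes with each control period).
- ctrl.snapshot(name): name is "side" or "top" or "wrist"; returns a dict with "pixels" (420x560x3 uint8, blue, green, red), "intrinsics" (3x3 intrinsics, pixels), "rvec" (rotation vector, rad) and "tvec" (3), from world to camera coordinates, as OpenCV has them; the wrist camera has in their place "hand_eye" (4x4, takes a point from camera to tool coordinates, whose origin is the TCP and whose axes are the tool frame's). Camera axes: x right, y down, z forward; pixel columns grow to the right and rows downward; lengths in m; the calibration is good to about 2 mm. A picture is of the moment at which its call begins: read the wrist's pose just before it. There is no depth.
- ctrl.close_job(): hands the job in, once; it reports no verdict.
Trained networks look in a picture, given as the dict that the camera call returned (one of the last four; its "shot" number tells which), for a name from the list of things; names that differ only in an ending like _2 or _b are one class to them, and where a whole thing is asked for, a point or a joint stands for the part that bears it (a point fixed in the world has none). Each returns a list of dicts, best first, with "confidence" (0 to 1); they miss things now and then, are a little off and sometimes report something else, mostly with a low value. They report only what shows in the picture. A call takes as long as a camera call. They do not tell look-alikes from the thing itself.
- ctrl.search_frame(picture, label): "centre" ([x, y, z] in m, in world coordinates, good to about 4 mm: the middle of the surface that is visible of it).
- ctrl.outline_of(picture, label): "pixels" (420x560 bool, what is visible of it).
The state is a dict: "clock": time; "joint_pos": joint angles; "qvel": joint speeds; "tau": joint torques, N m; "tool_pos": TCP position; "orientation": TCP orientation; "force": force on the tool from outside, world axes, zero at the start; "moment": the same for the moment, N m; "opening": finger opening in m.
Only numpy, scipy, OpenCV 4.12 (cv2) and the standard library are available. Lean on these libraries where they do the work, as an engineer would, in place of code of your own. Each camera call takes 0.05 s, during which the arm holds its last target. There are 200 camera calls.

## Working session

There is one attempt and no reset: what is moved stays moved. The work goes in short steps, Python scripts to look and compute and a tool call to move; the robot and the scene stay as the last step left them, time stands still between calls to the robot, and variables do not carry over. Pictures are saved under pics/ and viewed, about 8 in all and at most 12, crops included, and the job is handed in when it is done.

Besides the shell and the picture viewer there is one more tool, called after "Request:" as a command line: name --pt "numbers of a row" for each row, then --argument value for the rest. carry_out: Moves the arm, as the interface text tells. Its arguments: {"type":"object","properties":{"increments":{"type":"array"}},"required":["increments"]}

```bash
mkdir -p pics; python3 - <<'E'
from plant import ctrl
import cv2,numpy as np
o=ctrl.get_obs();print({k:np.round(o[k],3).tolist() for k in('clock','tool_pos','orientation','opening','force')},ctrl.pinch_z)
for n in('top','side'):
    p=ctrl.snapshot(n);cv2.imwrite(f'pics/{n}0.png',p['pixels'])
    print(n,p['intrinsics'].tolist() if hasattr(p['intrinsics'],'tolist') else p['intrinsics'],np.round(p['rvec'],4),np.round(p['tvec'],4))
    for l in('tube_a','carousel','case','lid','cell0','lid_tab','lid_hinge','septa_jar','marker','spanner'):
        try:
            r=ctrl.search_frame(p,l);print(l,[(np.round(d['centre'],3).tolist(),round(d['confidence'],2)) for d in r[:5]])
        except Exception as e: print(l,e)
E
```

```text
{'clock': 0.0, 'tool_pos': [0.173, -0.652, 0.199], 'orientation': [-179.992, -0.092, 104.821], 'opening': 0.088, 'force': [0.106, -0.371, -1.01]} 0.0188
top [[414.1262628459875, 0.0, 282.83940659193075], [0.0, 414.1262628459875, 207.7798624633649], [0.0, 0.0, 1.0]] [ 2.2322 -1.9779  0.2034] [-0.0203  0.5621  0.9566]
tube_a []
carousel [([0.541, -0.202, 0.063], 0.79)]
case [([0.523, 0.187, 0.083], 0.78), ([0.328, 0.142, 0.01], 0.69), ([0.546, 0.387, 0.072], 0.69)]
lid [([0.559, 0.408, 0.168], 0.83), ([0.325, 0.155, 0.163], 0.79), ([0.548, 0.191, 0.147], 0.62)]
cell0 [([0.326, 0.14, 0.01], 0.95), ([0.546, 0.381, 0.075], 0.9), ([0.519, 0.182, 0.085], 0.56)]
lid_tab [([0.328, 0.148, 0.168], 0.9), ([0.559, 0.408, 0.166], 0.76), ([0.726, 0.189, 0.065], 0.74), ([0.549, 0.19, 0.144], 0.67)]
lid_hinge [([0.55, 0.388, 0.073], 0.92), ([0.523, 0.185, 0.079], 0.84), ([0.328, 0.14, 0.009], 0.69)]
septa_jar [([0.726, 0.19, 0.065], 0.91), ([0.52, 0.19, 0.079], 0.46)]
marker [([0.721, -0.215, 0.014], 0.81), ([0.521, 0.191, 0.08], 0.5)]
spanner [([0.721, 0.035, 0.005], 0.56)]
side [[513.5734428831068,
[... 234 characters left out ...]
, 0.48)]
carousel [([0.542, -0.119, 0.101], 0.68), ([0.542, -0.236, 0.065], 0.57)]
case [([0.519, 0.159, 0.051], 0.98), ([0.336, 0.096, 0.052], 0.69), ([0.569, 0.361, 0.1], 0.64)]
lid [([0.328, 0.146, 0.167], 0.84), ([0.557, 0.396, 0.161], 0.71), ([0.545, 0.185, 0.145], 0.7), ([0.515, 0.158, 0.052], 0.27)]
cell0 [([0.525, 0.153, 0.053], 0.82), ([0.573, 0.364, 0.106], 0.63), ([0.332, 0.097, 0.053], 0.57)]
lid_tab [([0.324, 0.14, 0.163], 0.96), ([0.548, 0.182, 0.148], 0.86), ([0.56, 0.396, 0.172], 0.8)]
lid_hinge [([0.57, 0.368, 0.104], 0.87), ([0.339, 0.099, 0.049], 0.83), ([0.525, 0.161, 0.051], 0.72)]
septa_jar [([0.731, 0.174, 0.045], 0.9)]
marker []
spanner [([0.724, 0.034, 0.006], 0.64)]
```

View pics/top0.png

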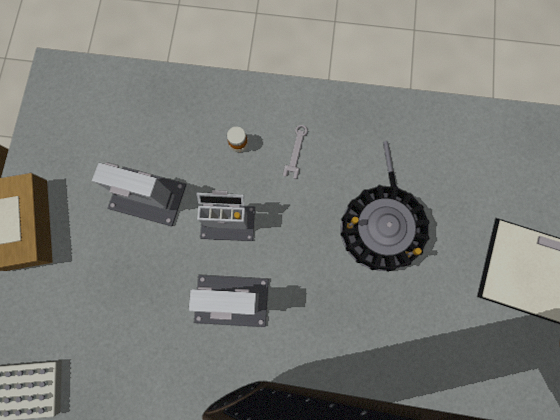

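View pics/side0.png

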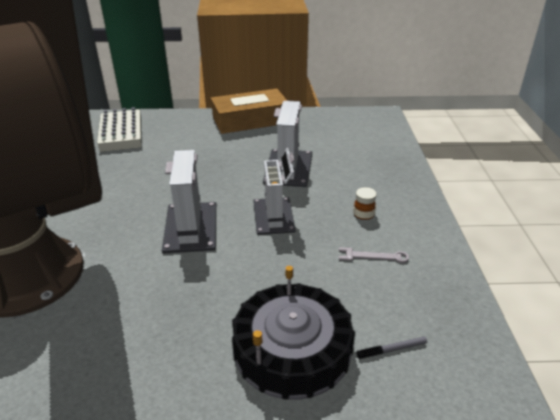

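The middle unit with the open lid, at top-view (221,213), is the case; the stored tube shows at (238,214). The carousel tube caps are at about (355,220) and (418,251). The closed boxes are look-alikes.

```bash
cat > h.py <<'E'
import cv2,numpy as np
from scipy.spatial.transform import Rotation as Ro
from plant import ctrl
def cam(p,o=None):
    """returns R (cam->world), camera origin"""
    if 'hand_eye' in p:
        H=np.array(p['hand_eye']);Rt=Ro.from_euler('xyz',o['orientation'],degrees=True).as_matrix()
        return Rt@H[:3,:3],Rt@H[:3,3]+np.array(o['tool_pos'])
    R=cv2.Rodrigues(np.array(p['rvec'],float))[0];return R.T,-R.T@np.ravel(p['tvec'])
def onz(p,uv,z,o=None):
    R,c=cam(p,o);d=R@np.linalg.inv(p['intrinsics'])@np.array([*uv,1.]);return c+d*(z-c[2])/d[2]
def proj(p,X,o=None):
    R,c=cam(p,o);q=np.array(p['intrinsics'])@(R.T@(np.array(X)-c));return q[:2]/q[2]
def brass(p,minA=12):
    h=cv2.cvtColor(p['pixels'],cv2.COLOR_BGR2HSV);m=cv2.inRange(h,(12,130,90),(28,255,255))
    n,_,s,c=cv2.connectedComponentsWithStats(m);return [(c[i].round(1).tolist(),s[i].tolist()) for i in range(1,n) if s[i,4]>=minA]
E
python3 - <<'E'
from h import *
P={}
for n in('top','side'):
    p=P[n]=ctrl.snapshot(n)
    for c,s in brass(p): 
        if n=='top' and (c[0]<180 or c[0]>450): continue
        print(n,c,s,onz(p,c,.104).round(4))
p=P['top'];im=p['pixels'][180:250,185:265];cv2.imwrite('pics/c1.png',cv2.resize(im,None,fx=8,fy=8,interpolation=cv2.INTER_CUBIC))
E
```

```text
top [233.1, 145.9] [229, 143, 10, 6, 22] [0.6876 0.1836 0.104 ]
top [236.4, 214.8] [234, 212, 6, 7, 32] [0.5213 0.1516 0.104 ]
top [354.4, 219.7] [351, 217, 8, 7, 40] [ 0.5429 -0.1219  0.104 ]
top [348.5, 225.4] [347, 223, 5, 5, 13] [ 0.5279 -0.1095  0.104 ]
top [417.0, 250.7] [413, 248, 9, 7, 43] [ 0.4884 -0.2702  0.104 ]
side [250.7, 7.3] [198, 0, 109, 16, 1609] [0.4347 1.6217 0.104 ]
side [202.5, 89.2] [200, 62, 7, 45, 165] [0.3077 0.702  0.104 ]
side [313.0, 96.2] [309, 85, 9, 20, 50] [0.6416 0.6396 0.104 ]
side [246.6, 100.5] [210, 88, 77, 26, 876] [0.445  0.6149 0.104 ]
side [288.4, 269.3] [286, 266, 7, 9, 43] [ 0.5406 -0.1139  0.104 ]
side [256.7, 334.4] [253, 331, 9, 9, 59] [ 0.4857 -0.2614  0.104 ]
```

View pics/c1.png

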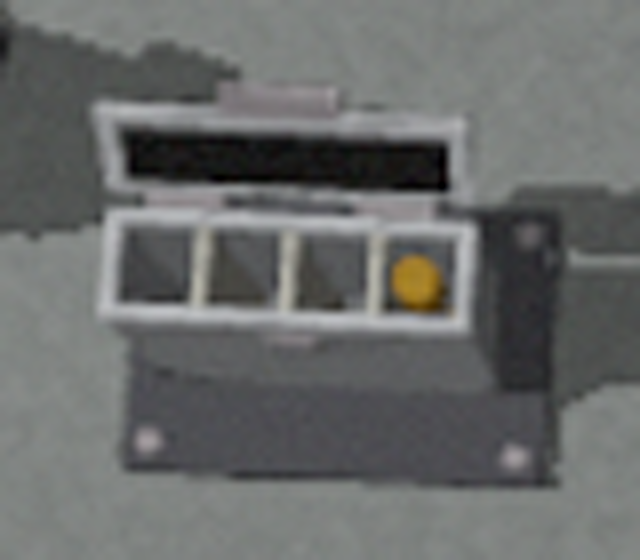

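The crop shows four cells with the stored tube in the right-hand (−y) one. The rim corners are at about (98,320), (472,330), (476,222) and (105,208).

```bash
python3 - <<'E'
from h import *
p=ctrl.snapshot('top')
C=[onz(p,(185+(x+.5)/8-.5,180+(y+.5)/8-.5),.124)[:2] for x,y in((100,318),(470,330),(474,224),(105,210))]
print(np.round(C,4)); C=np.array(C)
print('mid',C.mean(0),'len',np.linalg.norm(C[1]-C[0]),np.linalg.norm(C[2]-C[3]),'wid',np.linalg.norm(C[0]-C[3]),np.linalg.norm(C[1]-C[2]))
y=C[0]-C[1]+C[3]-C[2];print('yaw',np.degrees(np.arctan2(-y[0],y[1])))
w=ctrl.snapshot('wrist');print(np.round(w['hand_eye'],3))
E
```

```text
[[0.4968 0.2361]
 [0.506  0.1313]
 [0.5366 0.1345]
 [0.5279 0.2398]]
mid [0.51680164 0.18540674] len 0.10519129564915089 0.10564872582163916 wid 0.0313521707387092 0.030728789309185378
yaw 4.865951564539064
[[ 1.    -0.001  0.001  0.   ]
 [ 0.     0.959  0.283 -0.076]
 [-0.002 -0.283  0.959 -0.184]
 [ 0.     0.     0.     1.   ]]
```

Request:
carry_out --pt "0 0 -2 32 38 0 0" --pt "0 0 -4 75 90 0 0" --pt "0 0 -6 120 145 0 0" --pt "0 0 -8 160 195 0 0" --pt "0 0 -10 200 245 0 0" --pt "0 0 -10 240 292 0 0" --pt "0 0 -10 275 335 0 0" --pt "0 0 -10 300 366 0 0" --pt "0 0 -10 315 384 -20 0" --pt "0 0 -10 315 384 -20 0"

```text
clock: 2.55
tool_pos: [0.4878, -0.2669, 0.1788]
orientation: [-179.9, -0.1, 95.0]
force: [0.3, -0.9, 0.3]
opening: 0.0876
```

```bash
python3 - <<'E'
from h import *
o=ctrl.get_obs();p=ctrl.snapshot('wrist');print(o['clock'],np.round(o['tool_pos'],4),np.round(o['orientation'],2),np.round(o['force'],1))
for c,s in brass(p,60):print(c,s,onz(p,c,.115,o).round(4),onz(p,c,.104,o).round(4))
for l in('tube_a',):
    for d in ctrl.search_frame(p,l)[:3]:print(l,np.round(d['centre'],4),d['confidence'])
cv2.imwrite('pics/w1.png',p['pixels'])
E
```

```text
2.55 [ 0.4878 -0.2669  0.1788] [-1.7987e+02 -6.0000e-02  9.4960e+01] [ 0.3 -0.9  0.3]
tube_a [ 0.4878 -0.2644  0.1062] 0.97
tube_a [ 0.6835 -0.2236  0.014 ] 0.71
tube_a [ 0.5396 -0.1237  0.0826] 0.5
```

View pics/w1.png

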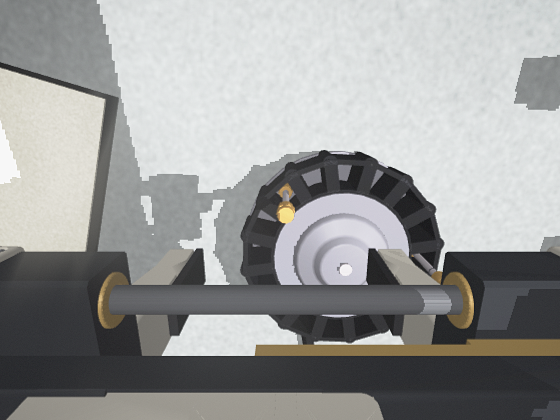

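The wrist view shows the tube's cap top at about (286,215), roughly midway between the fingers at columns 205 and 367.

```bash
python3 - <<'E'
from h import *
o=ctrl.get_obs();p=ctrl.snapshot('wrist')
im=p['pixels'];h=cv2.cvtColor(im,cv2.COLOR_BGR2HSV);m=cv2.inRange(h,(12,90,130),(32,255,255));m[:195]=0;m[235:]=0;m[:,:265]=0;m[:,310:]=0
n,_,s,c=cv2.connectedComponentsWithStats(m)
for i in range(1,n):
  if s[i,4]>15: print(s[i],c[i],onz(p,c[i],.115,o).round(4),onz(p,c[i],.11,o).round(4))
print('tcp px',proj(p,np.array(o['tool_pos']),o), p['intrinsics'][0])
E
```

```text
[279 201  18  22 310] [287.4483871  211.79032258] [ 0.4856 -0.2662  0.115 ] [ 0.4871 -0.2661  0.11  ]
tcp px [284.20245485 244.67475583] [321.27859029   0.         285.3462276 ]
```

Request:
carry_out --pt "0 0 0 0 1 -35 0" --pt "0 0 0 0 1 -65 0" --pt "0 0 0 0 1 -78 0" --pt "0 0 0 0 1 -78 0" --pt "0 0 0 0 1 -78 1" --pt "0 0 0 0 1 -78 1" --pt "0 0 0 0 1 -78 1" --pt "0 0 0 0 1 -78 1" --pt "0 0 0 0 1 -78 1" --pt "0 0 0 0 1 -78 1" --pt "0 0 0 0 1 -78 1" --pt "0 0 0 0 1 -78 1"

```text
clock: 4.2
tool_pos: [0.4877, -0.2675, 0.1021]
orientation: [-180.0, -0.0, 94.8]
force: [-0.6, 0.5, 0.8]
opening: 0.0136
```

Request:
carry_out --pt "0 0 0 0 0 30 1" --pt "0 0 0 0 0 80 1" --pt "0 0 0 0 0 130 1" --pt "0 0 0 2 25 160 1" --pt "0 0 0 5 75 160 1" --pt "0 0 0 8 130 160 1" --pt "0 0 0 10 185 160 1" --pt "0 0 0 13 240 160 1" --pt "0 0 0 16 295 160 1" --pt "0 0 0 19 350 160 1" --pt "0 0 0 22 405 160 1" --pt "0 0 0 25 450 160 1" --pt "0 0 0 26 480 160 1" --pt "0 0 0 26 490 160 1" --pt "0 0 0 26 490 160 1"

```text
clock: 6.08
tool_pos: [0.5136, 0.2225, 0.2619]
orientation: [-180.0, 0.0, 94.9]
force: [-0.6, -0.9, -0.0]
opening: 0.0005
```

```bash
python3 - <<'E'
from h import *
o=ctrl.get_obs();p=ctrl.snapshot('wrist');print(o['clock'],np.round(o['tool_pos'],4),np.round(o['orientation'],2),o['opening'])
c,s=np.cos(np.radians(4.87)),np.sin(np.radians(4.87));im=cv2.resize(p['pixels'],None,fx=1,fy=1)
W=lambda x,y:np.array([.5168+c*x-s*y,.1854+s*x+c*y,.124])
for x in(-.016,.016):
  for y in(-.0525,.0525):
    q=proj(p,W(x,y),o);print(x,y,q.round(1))
for y in(-.0375,-.0125,.0125,.0375):print('cell',y,W(0,y).round(4),proj(p,W(0,y),o).round(1))
cv2.imwrite('pics/w2.png',im[60:400,60:520] if 0 else im)
E
```

```text
6.075 [0.5136 0.2225 0.2619] [-1.7997e+02  2.0000e-02  9.4870e+01] 0.0004923332574118469
-0.016 -0.0525 [196.  178.3]
-0.016 0.0525 [299.5 178.2]
0.016 -0.0525 [198.4 208.6]
0.016 0.0525 [299.1 208.5]
cell -0.0375 [0.52  0.148 0.124] [211.8 193.6]
cell -0.0125 [0.5179 0.1729 0.124 ] [236.1 193.6]
cell 0.0125 [0.5157 0.1979 0.124 ] [260.4 193.6]
cell 0.0375 [0.5136 0.2228 0.124 ] [284.7 193.6]
```

View pics/w2.png

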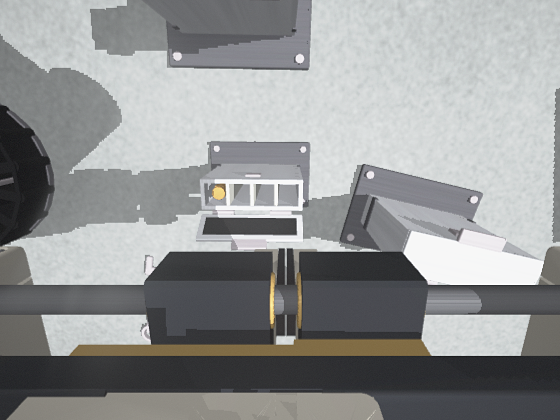

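The fingers are empty, so the tube slipped out. The case rim in this view spans about (201..303, 180..209), some 4 px right of my prediction. First I need to find the tube.

```bash
python3 - <<'E'
from h import *
p=ctrl.snapshot('side')
for c,s in brass(p):
  if c[1]>120: print('side',c,s,onz(p,c,.104).round(4))
t=ctrl.snapshot('top')
for c,s in brass(t):
  if 180<c[0]<450: print('top',c,s,onz(t,c,.104).round(4))
a=p['pixels'][230:400,200:370];b=t['pixels'][170:285,325:440]
cv2.imwrite('pics/f.png',np.hstack([cv2.resize(a,(400,400),interpolation=cv2.INTER_CUBIC),cv2.resize(b,(400,400),interpolation=cv2.INTER_CUBIC)]))
E
```

```text
side [288.3, 268.9] [286, 266, 6, 8, 34] [ 0.5405 -0.1128  0.104 ]
side [256.6, 334.7] [253, 331, 9, 10, 63] [ 0.4855 -0.262   0.104 ]
top [235.6, 146.1] [229, 143, 15, 6, 36] [0.6878 0.1776 0.104 ]
top [236.5, 215.1] [234, 212, 6, 7, 33] [0.5207 0.1513 0.104 ]
top [354.7, 219.7] [352, 217, 6, 7, 30] [ 0.5429 -0.1226  0.104 ]
top [348.5, 225.4] [347, 223, 5, 5, 13] [ 0.5279 -0.1095  0.104 ]
top [416.9, 251.0] [413, 248, 9, 7, 48] [ 0.4877 -0.27    0.104 ]
```

View pics/f.png

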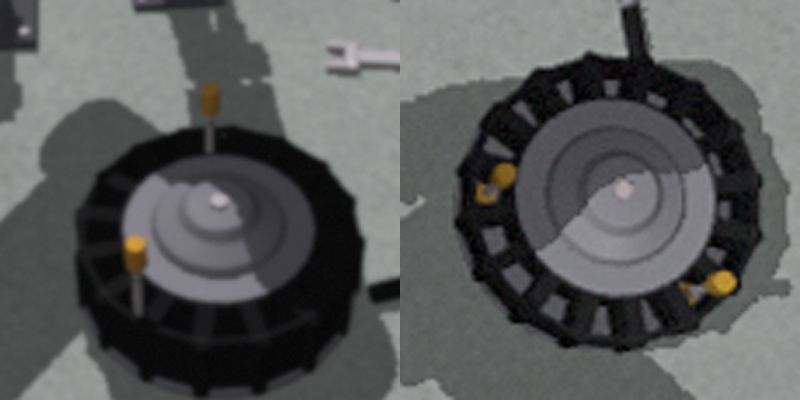

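The tube dropped straight back and still stands upright in its pocket: both caps, at (355,220) and (417,251), have not moved. The grip was too near the fingertips, so I'll grip with the pad centre on the cap. I'll take the nearer tube first.

Request:
carry_out --pt "0 0 0 2 -25 0 0.45" --pt "0 0 0 6 -75 0 0.45" --pt "0 0 0 10 -130 0 0.45" --pt "0 0 0 14 -185 -10 0.45" --pt "0 0 0 18 -240 -25 0.45" --pt "0 0 0 23 -290 -50 0.45" --pt "0 0 0 27 -325 -75 0.45" --pt "0 0 0 28 -343 -82 0.45" --pt "0 0 0 28 -343 -82 0.45"

```text
clock: 7.35
tool_pos: [0.5413, -0.1219, 0.1802]
orientation: [-180.0, 0.0, 94.7]
force: [0.6, 0.6, 0.0]
opening: 0.048
```

```bash
cat >> h.py <<'E'
def captop(z=.115):
    o=ctrl.get_obs();p=ctrl.snapshot('wrist');print(o['clock'],np.round(o['tool_pos'],4),np.round(o['orientation'],2),round(o['opening'],4))
    h=cv2.cvtColor(p['pixels'],cv2.COLOR_BGR2HSV);m=cv2.inRange(h,(12,90,130),(32,255,255));m[260:]=0
    n,_,s,c=cv2.connectedComponentsWithStats(m)
    for i in range(1,n):
        if s[i,4]>60:
            q=c[i]+[0,.12*s[i,3]];w=onz(p,q,z,o);print(s[i],c[i].round(1),w.round(4),'shift mm',((w-o['tool_pos'])*1e3).round(1))
    return p
E
python3 - <<'E'
from h import *
p=captop();cv2.imwrite('pics/w3.png',p['pixels'])
E
```

```text
7.35 [ 0.5413 -0.1219  0.1802] [-1.7997e+02  1.0000e-02  9.4690e+01] 0.048
[ 92 123  18  19 263] [100.8 131.5] [ 0.4894 -0.2653  0.115 ] shift mm [ -51.9 -143.3  -65.2]
[280 202  18  22 314] [288.3 212.7] [ 0.5422 -0.1187  0.115 ] shift mm [  0.9   3.2 -65.2]
```

View pics/w3.png

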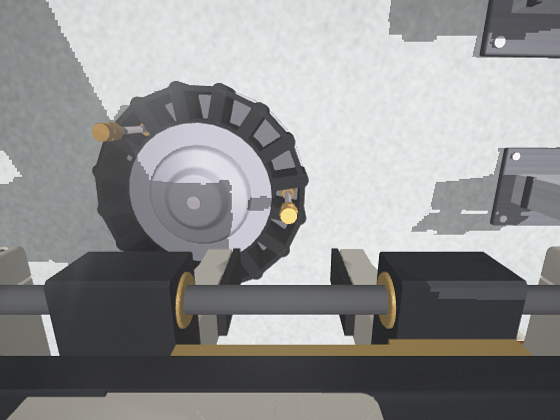

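The cap is at (288,215) between the fingers at 239 and 331, so the offset is about +1 mm in x and +2.5 mm in y.

Request:
carry_out --pt "0 0 0 1 3 -30 0.45" --pt "0 0 0 1 3 -60 0.45" --pt "0 0 0 1 3 -82 0.45" --pt "0 0 0 1 3 -92 0.45" --pt "0 0 0 1 3 -92 0.45" --pt "0 0 0 1 3 -92 1" --pt "0 0 0 1 3 -92 1" --pt "0 0 0 1 3 -92 1" --pt "0 0 0 1 3 -92 1" --pt "0 0 0 1 3 -92 1" --pt "0 0 0 1 3 -92 1" --pt "0 0 0 1 3 -92 1" --pt "0 0 0 1 3 -92 1" --pt "0 0 0 1 3 -86 1" --pt "0 0 0 1 3 -74 1" --pt "0 0 0 1 3 -72 1" --pt "0 0 0 1 3 -72 1"

```text
clock: 9.52
tool_pos: [0.5428, -0.1174, 0.1085]
orientation: [180.0, -0.0, 94.8]
force: [0.4, 0.3, -0.2]
opening: 0.0006
```

```bash
python3 - <<'E'
from h import *
p=ctrl.snapshot('side');t=ctrl.snapshot('wrist')
for c,s in brass(p):
  if c[1]>120: print('side',c,s,onz(p,c,.104).round(4))
a=p['pixels'][200:370,190:380];b=t['pixels']
cv2.imwrite('pics/f2.png',np.hstack([cv2.resize(a,(447,400),interpolation=cv2.INTER_CUBIC),cv2.resize(b[140:340,200:375],(350,400),interpolation=cv2.INTER_CUBIC)]))
o=ctrl.get_obs();print(proj(p,o['tool_pos']))
E
```

```text
side [356.8, 203.9] [355, 201, 6, 6, 19] [0.6923 0.0844 0.104 ]
side [286.6, 270.2] [284, 265, 6, 12, 54] [ 0.5373 -0.1161  0.104 ]
side [256.7, 336.7] [254, 331, 7, 13, 66] [ 0.4858 -0.266   0.104 ]
[289.53071968 269.02330982]
```

View pics/f2.png

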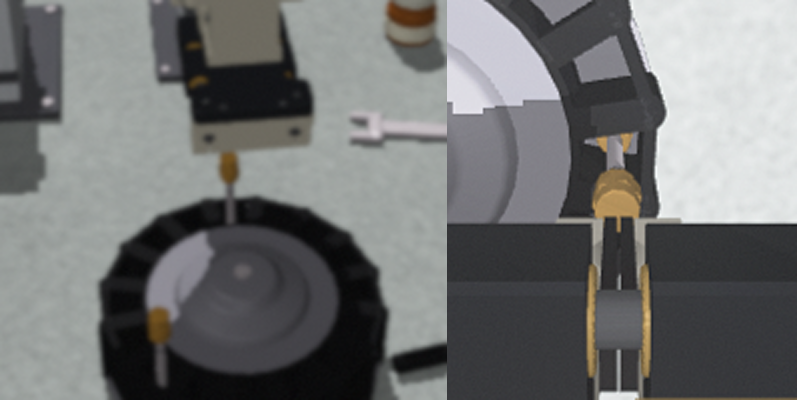

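The estimates now point one way. The visible finger ends scale to about 25 mm short of the nominal TCP: 162 px for an 88 mm opening gives 174 mm depth, against 198 mm expected. Both closures therefore happened above the cap, or only just on it. The tube is still upright, so I'll reopen, re-measure and go about 25 mm deeper.

Request:
carry_out --pt "0 0 0 0 0 10 0.45" --pt "0 0 0 0 0 20 0.45" --pt "0 0 0 0 0 20 0.45" --pt "0 0 0 0 0 20 0.45" --pt "0 0 0 0 0 20 0.45"

```text
clock: 10.25
tool_pos: [0.5425, -0.1175, 0.1279]
orientation: [-180.0, -0.0, 94.8]
force: [-0.1, -0.4, -0.1]
opening: 0.0443
```

```bash
python3 - <<'E'
from h import *
p=captop()
# dark pad edges near fingertip rows
g=cv2.cvtColor(p['pixels'],cv2.COLOR_BGR2GRAY)
for r in (246,250,254,258): print(r,[int(c) for c in np.where(np.abs(np.diff(g[r,200:380].astype(int)))>30)[0]+200])
E
```

```text
10.25 [ 0.5425 -0.1175  0.1279] [-179.97   -0.     94.83] 0.0443
[ 34 122  22  23 401] [ 44.5 132.6] [ 0.4897 -0.2657  0.115 ] shift mm [ -52.8 -148.2  -12.9]
[270 214  23  28 452] [280.8 227.9] [ 0.5385 -0.12    0.115 ] shift mm [ -3.9  -2.5 -12.9]
246 [254, 295, 296]
250 [235, 236, 243, 251, 293, 294, 327, 334, 335, 359]
254 [233, 234, 243, 248, 249, 291, 292, 326, 327, 336, 361, 362, 372]
258 [206, 231, 232, 233, 243, 245, 289, 290, 326, 327, 337, 338, 363, 371, 372]
```

Request:
carry_out --pt "0 0 0 -4 -2 -5 0.45" --pt "0 0 0 -4 -2 -25 0.45" --pt "0 0 0 -4 -2 -45 0.45" --pt "0 0 0 -4 -2 -57 0.45" --pt "0 0 0 -4 -2 -57 0.45" --pt "0 0 0 -4 -2 -57 1" --pt "0 0 0 -4 -2 -57 1" --pt "0 0 0 -4 -2 -57 1" --pt "0 0 0 -4 -2 -57 1" --pt "0 0 0 -4 -2 -57 1" --pt "0 0 0 -4 -2 -57 1" --pt "0 0 0 -4 -2 -57 1"

```text
clock: 11.8
tool_pos: [0.539, -0.1195, 0.0714]
orientation: [180.0, 0.0, 94.8]
force: [-0.6, -0.1, 2.4]
opening: 0.0128
```

Request:
carry_out --pt "0 0 0 0 0 0 1" --pt "0 0 0 0 0 8 1" --pt "0 0 0 0 0 20 1" --pt "0 0 0 0 0 20 1"

```text
clock: 12.3
tool_pos: [0.5396, -0.1195, 0.0925]
orientation: [179.9, 0.0, 94.8]
force: [-0.5, 0.7, -0.4]
opening: 0.0129
```

```bash
python3 - <<'E'
from h import *
p=captop();s=ctrl.snapshot('side')
cv2.imwrite('pics/f3.png',np.hstack([cv2.resize(s['pixels'][200:370,190:380],(447,400),interpolation=cv2.INTER_CUBIC),cv2.resize(p['pixels'][140:340,200:375],(350,400),interpolation=cv2.INTER_CUBIC)]))
E
```

```text
12.3 [ 0.5396 -0.1195  0.0925] [179.87   0.    94.83] 0.0129
[  0 130  12  27 242] [  4.5 143.9] [ 0.4901 -0.2625  0.115 ] shift mm [ -49.5 -143.    22.5]
[276 217  20  19 207] [284.9 225.2] [ 0.5204 -0.1206  0.115 ] shift mm [-19.1  -1.2  22.5]
```

View pics/f3.png

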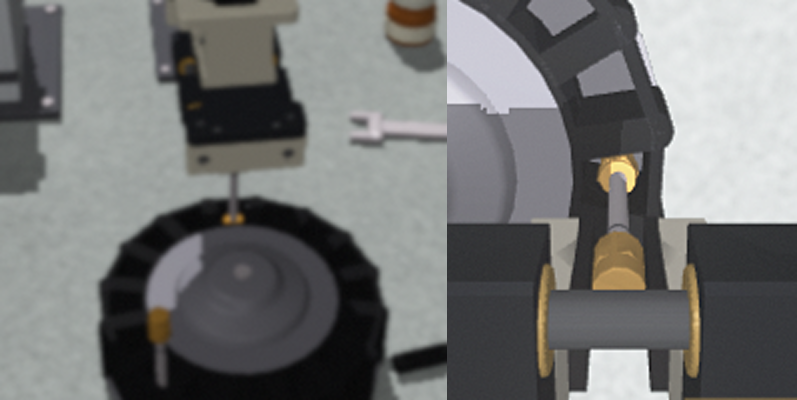

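The tube is held: both caps are visible in the grip and hanging below it, and the opening is 12.9 mm. I'm carrying it over cell3.

Request:
carry_out --pt "0 0 0 0 0 30 1" --pt "0 0 0 0 0 75 1" --pt "0 0 0 0 0 115 1" --pt "0 0 0 -3 25 133 1" --pt "0 0 0 -7 70 133 1" --pt "0 0 0 -12 125 133 1" --pt "0 0 0 -16 180 133 1" --pt "0 0 0 -20 235 133 1" --pt "0 0 0 -23 290 133 1" --pt "0 0 0 -25 325 133 1" --pt "0 0 0 -25 343 133 1" --pt "0 0 0 -25 346 133 1" --pt "0 0 0 -25 346 133 1"

```text
clock: 14.02
tool_pos: [0.5137, 0.2258, 0.224]
orientation: [-180.0, 0.0, 94.8]
force: [-0.3, -0.4, -0.5]
opening: 0.0133
```

```bash
python3 - <<'E'
from h import *
p=captop(.17);o=ctrl.get_obs()
np.save('w.npy',p['pixels'])
c,s=np.cos(np.radians(4.87)),np.sin(np.radians(4.87))
W=lambda x,y,z=.124:np.array([.518+c*x-s*y,.1893+s*x+c*y,z])
for a in(1.75,1.9,2.1):print(a,proj(p,W(.019-.046*np.cos(a),0,.124+.046*np.sin(a)),o).round(1))
for x,y in((-.016,-.0525),(-.016,.0525),(.016,-.0525),(.016,.0525)):print(x,y,proj(p,W(x,y),o).round(1))
print('cell3',proj(p,W(0,.0375),o).round(1))
im=cv2.resize(p['pixels'][140:290,140:340],None,fx=4,fy=4,interpolation=cv2.INTER_CUBIC);cv2.imwrite('pics/w4.png',im)
E
```

```text
14.025 [0.5137 0.2258 0.224 ] [-1.7997e+02  2.0000e-02  9.4810e+01] 0.0133
[200 192  14  17 186] [206.7 200.3] [0.5059 0.1654 0.17  ] shift mm [ -7.8 -60.4 -54. ]
[276 213  20  23 271] [285.6 223. ] [0.5198 0.2272 0.17  ] shift mm [  6.2   1.5 -54. ]
1.75 [239.1 251.5]
1.9 [239.8 258.2]
2.1 [240.8 265.5]
-0.016 -0.0525 [185.8 187.3]
-0.016 0.0525 [302.1 187. ]
0.016 -0.0525 [188.9 221. ]
0.016 0.0525 [301.7 220.7]
cell3 [285.5 204.2]
```

View pics/w4.png

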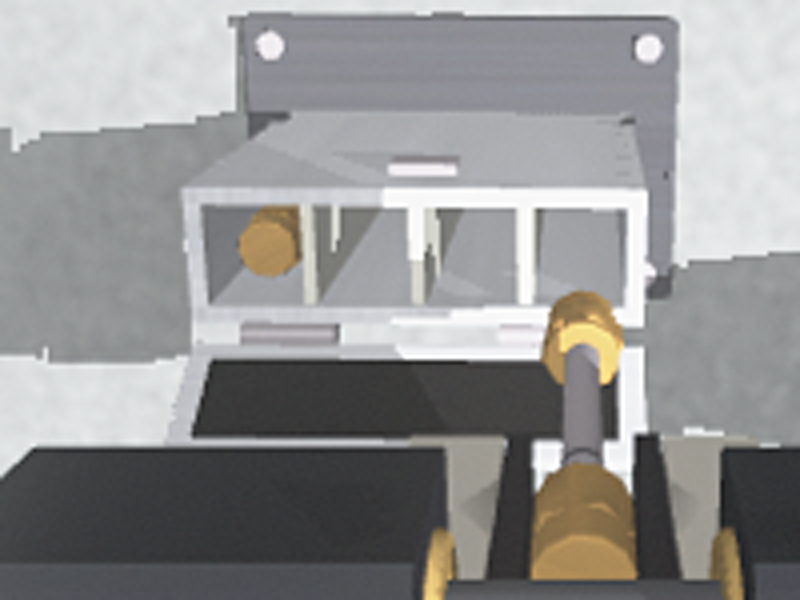

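The four rim corners match the prediction for case mid (.518, .189) to within 1 px. The bottom cap's upper ring is at crop (583,350), and the stored tube is untouched in cell0.

```bash
python3 - <<'E'
from h import *
o=ctrl.get_obs();p=ctrl.snapshot('wrist')
f=lambda x,y:(140+(x+.5)/4-.5,140+(y+.5)/4-.5)
print('ring',onz(p,f(583,350),.185,o),'top',onz(p,f(583,560),.268,o))
c,s=np.cos(np.radians(4.87)),np.sin(np.radians(4.87))
W=lambda x,y,z=.124:np.array([.518+c*x-s*y,.189+s*x+c*y,z])
for a in(1.75,1.9,2.1):print(a,[((proj(p,W(.019-r*np.cos(a)+q*np.sin(a),-.05,.124+r*np.sin(a)+q*np.cos(a)),o)-140)*4).round() for r,q in((.036,0),(.036,.004))])
print('cell3',W(0,.0375),'cell2',W(0,.0125))
E
```

```text
ring [0.5158251  0.22652151 0.185     ] top [0.51390147 0.22625204 0.268     ]
1.75 [array([161., 420.]), array([164., 436.])]
1.9 [array([165., 440.]), array([169., 454.])]
2.1 [array([173., 463.]), array([177., 474.])]
cell3 [0.51481643 0.22636462 0.124     ] cell2 [0.51693881 0.20145487 0.124     ]
```

Request:
carry_out --pt "0 0 0 -1 0 -20 1" --pt "0 0 0 -1 0 -45 1" --pt "0 0 0 -1 0 -65 1" --pt "0 0 0 -1 0 -80 1" --pt "0 0 0 -1 0 -95 1" --pt "0 0 0 -1 0 -105 1" --pt "0 0 0 -1 0 -105 1"

```text
clock: 15.0
tool_pos: [0.5125, 0.2262, 0.1185]
orientation: [-179.9, 0.0, 94.8]
force: [-0.2, 0.3, -0.3]
opening: 0.0131
```

```bash
python3 - <<'E'
from h import *
o=ctrl.get_obs();p=ctrl.snapshot('wrist');s=ctrl.snapshot('side');print(o['force'].round(2) if hasattr(o['force'],'round') else o['force'],o['moment'],o['opening'])
a=s['pixels'][100:250,210:360]
cv2.imwrite('pics/w5.png',np.hstack([cv2.resize(a,(400,400),interpolation=cv2.INTER_CUBIC),cv2.resize(p['pixels'][150:310,200:360],(400,400),interpolation=cv2.INTER_CUBIC)]))
E
```

```text
[-0.17  0.26 -0.26] [ 0.00760766 -0.0328833   0.02960761] 0.013141584757470967
```

View pics/w5.png

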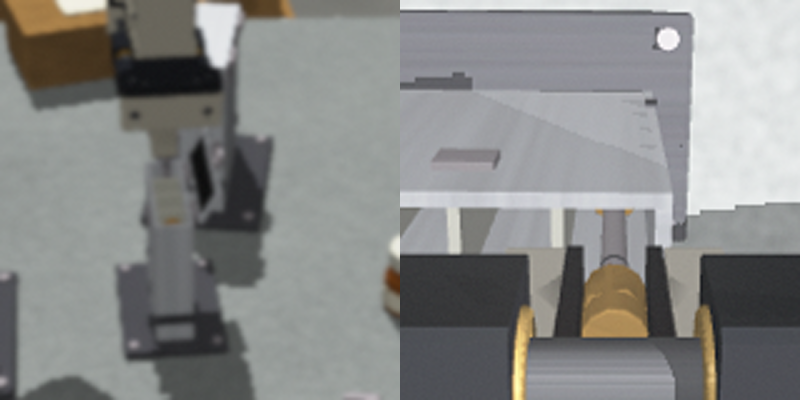

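The tube is in cell3's mouth with no contact force. I'm lowering it further in small steps.

Request:
carry_out --pt "0 0 0 0 0 -4 1" --pt "0 0 0 0 0 -8 1" --pt "0 0 0 0 0 -12 1" --pt "0 0 0 0 0 -12 1"

```text
clock: 15.6
tool_pos: [0.5125, 0.2263, 0.1067]
orientation: [-180.0, 0.0, 94.8]
force: [0.5, 0.1, -0.3]
opening: 0.0128
```

Request:
carry_out --pt "0 0 0 0 0 -2 1" --pt "0 0 0 0 0 -4 1" --pt "0 0 0 0 0 -4 1"

```text
clock: 15.98
tool_pos: [0.5126, 0.2264, 0.103]
orientation: [-180.0, 0.0, 94.8]
force: [0.6, -0.9, -1.1]
opening: 0.0133
```

Request:
carry_out --pt "0 0 0 0 0 0 0.6" --pt "0 0 0 0 0 0 0.6" --pt "0 0 0 0 0 0 0.6" --pt "0 0 0 0 0 0 0.6" --pt "0 0 0 0 0 15 0.6" --pt "0 0 0 0 0 50 0.6" --pt "0 0 0 0 0 100 0.6" --pt "0 0 0 0 0 120 0.6" --pt "0 0 0 0 0 120 0.6"

```text
clock: 17.1
tool_pos: [0.5137, 0.2272, 0.2263]
orientation: [179.8, -0.2, 94.8]
force: [0.4, 0.2, -0.9]
opening: 0.0347
```

```bash
python3 - <<'E'
from h import *
p=captop(.117)
t=ctrl.snapshot('top')
for c,s in brass(t):
  if 180<c[0]<450: print('top',c,s)
E
```

```text
17.1 [0.5137 0.2272 0.2263] [ 1.7976e+02 -1.6000e-01  9.4840e+01] 0.0347
[199 191  14  17 176] [205.4 199.1] [0.521  0.1533 0.117 ] shift mm [   7.3  -73.9 -109.3]
[277 192  15  18 203] [283.8 200.7] [0.5165 0.2271 0.117 ] shift mm [   2.8   -0.  -109.3]
top [235.8, 146.0] [229, 143, 15, 6, 37]
top [236.7, 215.1] [234, 212, 6, 7, 31]
top [416.9, 251.0] [413, 248, 9, 7, 48]
```

The first tube stands in cell3, its cap showing the same size as the stored tube's. Next is the second tube.

Request:
carry_out --pt "0 0 0 -2 -25 0 0.45" --pt "0 0 0 -5 -75 0 0.45" --pt "0 0 0 -7 -130 0 0.45" --pt "0 0 0 -10 -185 0 0.45" --pt "0 0 0 -13 -240 0 0.45" --pt "0 0 0 -16 -295 0 0.45" --pt "0 0 0 -19 -350 0 0.45" --pt "0 0 0 -22 -405 -20 0.45" --pt "0 0 0 -24 -455 -50 0.45" --pt "0 0 0 -25 -485 -70 0.45" --pt "0 0 0 -25 -493 -80 0.45" --pt "0 0 0 -25 -493 -80 0.45"

```text
clock: 18.7
tool_pos: [0.4866, -0.2667, 0.1421]
orientation: [-179.9, -0.0, 94.8]
force: [0.2, -0.3, 1.1]
opening: 0.0485
```

```bash
python3 - <<'E'
from h import *
captop()
E
```

```text
18.7 [ 0.4866 -0.2667  0.1421] [-1.7987e+02 -4.0000e-02  9.4760e+01] 0.0485
[277 193  16  15 102] [285.3 200. ] [ 0.4663 -0.2677  0.115 ] shift mm [-20.3  -1.  -27.1]
[275 215  21  26 428] [285.1 227.7] [ 0.4872 -0.2661  0.115 ] shift mm [  0.6   0.6 -27.1]
```

Request:
carry_out --pt "0 0 0 1 1 -20 0.45" --pt "0 0 0 1 1 -45 0.45" --pt "0 0 0 1 1 -62 0.45" --pt "0 0 0 1 1 -71 0.45" --pt "0 0 0 1 1 -71 0.45" --pt "0 0 0 1 1 -71 1" --pt "0 0 0 1 1 -71 1" --pt "0 0 0 1 1 -71 1" --pt "0 0 0 1 1 -71 1" --pt "0 0 0 1 1 -71 1" --pt "0 0 0 1 1 -71 1" --pt "0 0 0 1 1 -71 1" --pt "0 0 0 1 1 -65 1" --pt "0 0 0 1 1 -55 1" --pt "0 0 0 1 1 -51 1" --pt "0 0 0 1 1 -51 1"

```text
clock: 20.75
tool_pos: [0.489, -0.2655, 0.0927]
orientation: [179.9, 0.0, 94.8]
force: [0.8, 0.7, -1.0]
opening: 0.013
```

Request:
carry_out --pt "0 0 0 0 0 30 1" --pt "0 0 0 0 0 75 1" --pt "0 0 0 0 0 115 1" --pt "0 0 0 2 25 132 1" --pt "0 0 0 5 70 132 1" --pt "0 0 0 8 125 132 1" --pt "0 0 0 11 180 132 1" --pt "0 0 0 14 235 132 1" --pt "0 0 0 17 290 132 1" --pt "0 0 0 20 345 132 1" --pt "0 0 0 23 400 132 1" --pt "0 0 0 26 445 132 1" --pt "0 0 0 27 462 132 1" --pt "0 0 0 27 467 132 1" --pt "0 0 0 27 467 132 1"

```text
clock: 22.62
tool_pos: [0.5155, 0.2008, 0.224]
orientation: [-180.0, 0.0, 94.8]
force: [-0.4, -1.1, 0.5]
opening: 0.0128
```

```bash
python3 - <<'E'
from h import *
p=captop(.163);o=ctrl.get_obs()
c,s=np.cos(np.radians(4.87)),np.sin(np.radians(4.87))
W=lambda x,y,z=.124:np.array([.518+c*x-s*y,.189+s*x+c*y,z])
im=cv2.resize(p['pixels'][140:290,160:360],None,fx=4,fy=4,interpolation=cv2.INTER_CUBIC)
for y in(-.011,.011):
  for x in(-.012,.012):
    q=(proj(p,W(x,y+.0125),o)-[160,140])*4+1.5;cv2.circle(im,tuple(int(v) for v in q),3,(0,0,255),-1)
cv2.imwrite('pics/w6.png',im)
E
```

```text
22.625 [0.5155 0.2008 0.224 ] [-1.7998e+02  1.0000e-02  9.4810e+01] 0.0128
[227 192  14  17 182] [233.3 200.4] [0.5081 0.1597 0.163 ] shift mm [ -7.5 -41.1 -61. ]
[305 193  15  19 214] [312.1 202. ] [0.5044 0.2219 0.163 ] shift mm [-11.1  21.1 -61. ]
[275 207  20  24 280] [284.8 217.3] [0.5194 0.2014 0.163 ] shift mm [  3.8   0.6 -61. ]
[275 248  19  12 159] [283.9 254.1] [0.5502 0.2032 0.163 ] shift mm [ 34.6   2.4 -61. ]
```

View pics/w6.png

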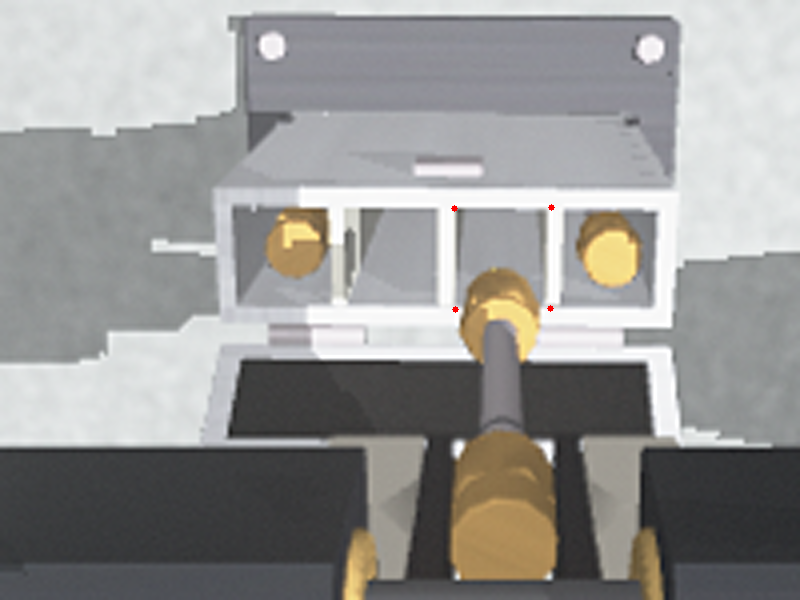

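The first tube stands in cell3 at (610,250). The red marks sit on cell2's inner corners. The held tube is about 3 mm short in x, so I correct that and lower.

Request:
carry_out --pt "0 0 0 3 0.5 -20 1" --pt "0 0 0 3 0.5 -45 1" --pt "0 0 0 3 0.5 -65 1" --pt "0 0 0 3 0.5 -80 1" --pt "0 0 0 3 0.5 -95 1" --pt "0 0 0 3 0.5 -105 1" --pt "0 0 0 3 0.5 -112 1" --pt "0 0 0 3 0.5 -112 1"

```text
clock: 23.68
tool_pos: [0.5186, 0.2019, 0.1118]
orientation: [-180.0, 0.0, 94.8]
force: [-0.0, -0.3, 0.0]
opening: 0.0131
```

Request:
carry_out --pt "0 0 0 0 0 -4 1" --pt "0 0 0 0 0 -8 1" --pt "0 0 0 0 0 -8 1" --pt "0 0 0 0 0 -8 0.6" --pt "0 0 0 0 0 -8 0.6" --pt "0 0 0 0 0 -8 0.6" --pt "0 0 0 0 0 -8 0.6" --pt "0 0 0 0 0 10 0.6" --pt "0 0 0 0 0 50 0.6" --pt "0 0 0 0 0 100 0.6" --pt "0 0 0 0 0 120 0.6" --pt "0 0 0 0 0 120 0.6"

```text
clock: 25.18
tool_pos: [0.5195, 0.2026, 0.2342]
orientation: [179.8, -0.1, 94.8]
force: [-0.1, -0.5, -0.3]
opening: 0.0351
```

```bash
python3 - <<'E'
from h import *
captop(.117)
E
```

```text
25.175 [0.5195 0.2026 0.2342] [ 1.7981e+02 -1.2000e-01  9.4840e+01] 0.0351
[226 185  14  17 182] [232.9 193.4] [0.5211 0.1532 0.117 ] shift mm [   1.6  -49.4 -117.2]
[277 186  15  18 199] [284.  194.8] [0.5186 0.2024 0.117 ] shift mm [  -1.    -0.2 -117.2]
[302 186  16  18 196] [309.5 195. ] [0.5167 0.2269 0.117 ] shift mm [  -2.9   24.3 -117.2]
```

All three tubes are in their cells: cell0 at .153, cell2 at .202 and cell3 at .227 in y. Next I go behind the lid with the fingers closed.

Request:
carry_out --pt "0 0 0 25 -2 0 1" --pt "0 0 0 60 -5 0 1" --pt "0 0 0 81 -6 0 1" --pt "0 0 0 81 -6 -30 1" --pt "0 0 0 81 -6 -70 1" --pt "0 0 0 81 -6 -95 1" --pt "0 0 0 81 -6 -103 1" --pt "0 0 0 81 -6 -103 1"

```text
clock: 26.22
tool_pos: [0.5995, 0.1958, 0.1286]
orientation: [-179.9, 0.1, 94.8]
force: [0.0, -0.2, 0.4]
opening: 0.0006
```

Request:
carry_out --pt "0 0 0 -15 -1 0 1" --pt "0 0 0 -30 -2 0 1" --pt "0 0 0 -38 -3 0 1" --pt "0 0 0 -46 -4 0 1" --pt "0 0 0 -54 -5 0 1" --pt "0 0 0 -62 -5 0 1" --pt "0 0 0 -70 -6 0 1" --pt "0 0 0 -78 -7 0 1" --pt "0 0 0 -84 -7 0 1" --pt "0 0 0 -84 -7 0 1" --pt "0 0 0 -84 -7 20 1" --pt "0 0 0 -84 -7 70 1" --pt "0 0 0 -120 -60 110 1" --pt "0 0 0 -120 -110 110 1" --pt "0 0 0 -120 -160 110 1" --pt "0 0 0 -120 -160 110 1"

```text
clock: 28.22
tool_pos: [0.4795, 0.0335, 0.2397]
orientation: [179.9, -0.0, 94.6]
force: [1.1, -1.5, 0.8]
opening: 0.0003
```

```bash
python3 - <<'E'
from h import *
print(ctrl.get_obs()['force'])
for n in('top','side'):
    t=ctrl.snapshot(n)
    for l in('lid','lid_tab','tube_a','septa_jar','spanner','marker'):
        print(n,l,[(np.round(d['centre'],3).tolist(),round(d['confidence'],2)) for d in ctrl.search_frame(t,l)[:4]])
    if n=='top':
        h=cv2.cvtColor(t['pixels'][190:225,190:250],cv2.COLOR_BGR2GRAY)
        for r in h[::3]: print(' '.join(f'{v:3d}' for v in r[::4]))
E
```

```text
[ 1.10843413 -1.52296704  0.84003315]
top lid [([0.324, 0.149, 0.164], 0.79), ([0.573, 0.445, 0.164], 0.58)]
top lid_tab [([0.567, 0.446, 0.166], 0.7), ([0.328, 0.148, 0.17], 0.56)]
top tube_a []
top septa_jar [([0.734, 0.2, 0.063], 0.55)]
top spanner []
top marker [([0.714, -0.216, 0.014], 0.62)]
 98 100 100 100 101 100 103 103 102 107 102 106 104 105 104
103 102 104 102 100 102 103 101 103 100 105 105 108 104 103
103  98 101 102 102 107 105 106 106 105 105 104 107 106 105
101 103 106 105 106 104 106 105 103 106 104 104 103 101 100
103 104 107 107 105 105 105 106 105 105 105 105 104  96  99
107 107 105 106 105 104 105 105 100  98  97  98  94  91  92
107 104 110 107 103 106 102 104 100  96  97  93  92  90  86
107 104 107 105 106 103  98  95  94  94  92  89  87  83  86
105 104 101 101 102  98  96  93  91  89  89  83  86  84  83
103 104  98  99  95  94  93  88  88  84  87  85  81  79  77
 97  99  96  96  89  89  90  86  86  80  81  81  77  75  74
 96  91  90  87  89  86  83  82  77  80  75  71  74  74  71
side lid [([0.512, 0.181, 0.133], 0.96), ([0.556, 0.395, 0.162], 0.7), ([0.517, 0.146, 0.033], 0.68), ([0.327, 0.146, 0.168], 0.58)]
side lid_tab [([0.514, 0.182, 0.128], 0.93), ([0.559, 0.396, 0.17], 0.87), ([0.325, 0.141, 0.161], 0.71)]
side tube_a []
side septa_jar [([0.732, 0.172, 0.042], 0.56)]
side spanner [([0.725, 0.031, 0.004], 0.74)]
side marker [([0.731, 0.172, 0.042], 0.72), ([0.719, -0.216, 0.014], 0.57)]
```

The side view puts the lid at z ≈ .13, so it looks shut. I'll move the arm away so the top camera can confirm it by outline.

Request:
carry_out --pt "0 0 0 0 -50 0 1" --pt "0 0 0 -10 -105 0 1" --pt "0 0 0 -20 -160 0 1" --pt "0 0 0 -30 -215 0 1" --pt "0 0 0 -40 -270 0 1" --pt "0 0 0 -60 -325 0 1" --pt "0 0 0 -80 -375 0 1" --pt "0 0 0 -100 -425 0 1" --pt "0 0 0 -100 -425 0 1"

```text
clock: 30.05
tool_pos: [0.378, -0.3917, 0.2386]
orientation: [-179.9, -0.0, 94.6]
force: [0.6, 0.8, -0.2]
opening: 0.0007
```

```bash
python3 - <<'E'
from h import *
c,s=np.cos(np.radians(4.87)),np.sin(np.radians(4.87))
for n in('top','side'):
    t=ctrl.snapshot(n)
    for l in('lid','lid_tab'):
      for d in ctrl.outline_of(t,l):
        m=d['pixels'].astype(np.uint8);ys,xs=np.where(m)
        if not len(xs): continue
        r=cv2.minAreaRect(np.c_[xs,ys].astype(np.float32))
        B=np.array([onz(t,q,.128)[:2] for q in cv2.boxPoints(r)])
        L=sorted([np.linalg.norm(B[0]-B[1]),np.linalg.norm(B[1]-B[2])]);print(n,l,round(d['confidence'],2),B.mean(0).round(3),np.round(L,3),len(xs))
    print(n,[x for x in brass(t)])
    for l in('septa_jar','spanner','marker'): print(l,[(np.round(d['centre'],3).tolist(),round(d['confidence'],2)) for d in ctrl.search_frame(t,l)[:1]])
# expected shut-lid silhouette in top
for x in(-.017,.019): print([onz and proj(t,[.518+c*x-s*y,.189+s*x+c*y,.128]).round(1).tolist() for y in(-.0525,.0525)])
E
```

```text
top lid 0.76 [0.513 0.186] [0.044 0.106] 740
top lid 0.73 [0.562 0.419] [0.06  0.144] 1290
top lid 0.72 [0.318 0.153] [0.059 0.143] 1565
top lid_tab 0.94 [0.318 0.151] [0.059 0.145] 1545
top lid_tab 0.78 [0.563 0.42 ] [0.063 0.146] 1342
top lid_tab 0.69 [0.513 0.185] [0.044 0.105] 754
top lid_tab 0.68 [0.499 0.172] [0.081 0.13 ] 1883
top [([233.8, 145.9], [229, 143, 12, 6, 25]), ([20.1, 222.2], [0, 174, 37, 94, 1925])]
septa_jar [([0.723, 0.191, 0.065], 0.97)]
spanner [([0.717, 0.036, 0.008], 0.57)]
marker [([0.719, -0.216, 0.014], 0.62)]
side lid 0.8 [0.558 0.479] [0.068 0.156] 503
side lid 0.68 [0.513 0.181] [0.048 0.115] 473
side lid 0.66 [0.319 0.209] [0.045 0.158] 588
side lid_tab 0.85 [0.514 0.182] [0.049 0.105] 443
side lid_tab 0.79 [0.318 0.209] [0.043 0.149] 527
side lid_tab 0.77 [0.559 0.48 ] [0.067 0.148] 472
side [([251.9, 54.3], [199, 0, 119, 132, 10829]), ([362.3, 206.5], [355, 201, 16, 10, 95]), ([175.5, 272.2], [172, 271, 8, 3, 20]), ([174.7, 299.1], [169, 297, 12, 8, 41])]
septa_jar [([0.733, 0.173, 0.045], 0.93)]
spanner [([0.725, 0.031, 0.007], 0.8)]
marker [([0.723, -0.215, 0.014], 0.6)]
[[267.9, 182.6], [263.8, 158.0]]
[[284.5, 181.6], [279.3, 157.1]]
```

```bash
python3 -c "
from plant import ctrl
print(ctrl.close_job(),ctrl.get_obs()['clock'])"
```

```text
the job is handed in; nothing more can be done
the job is handed in; nothing more can be done
```

Both carousel tubes are in the storage case, tube_a in cell3 and tube_b in cell2. The lid is shut, and I handed the job in at about 30 s. I got no verdict from the hand-in.

- **Failed grasps:** The first two tries closed above the cap or only just on it. The real finger ends sit about 25 mm short of the stated TCP, judging by the wrist picture. Neither tube left its pocket, though tube_a's cap had shifted about 4 mm afterwards. Gripping 25 mm deeper held both tubes.
- **Placing:** I estimate each tube dropped about 30 mm onto its cell floor when released, as far down as I judged the fingers could go. I met no contact force while lowering either one.
- **Tubes:** After the second release, the wrist view showed all three caps centred in their cells to within about 3 mm and the same size, so at the same height. Nothing brass was left in the carousel.
- **Lid:** Both cameras agree it is shut flat. The outline measured about 44–49 × 105–115 mm at rim height, against 46 × 105 mm expected including the tab.
- **Bystanders:** The jar, spanner and marker read within about 5 mm of where they started.
- **Camera disagreement:** The top camera read about 4 mm lower in y than the wrist camera. I used the wrist value, which matched the case rim to within 1 pixel.
- **Not seen:** After the lid was shut I confirmed it only by these numbers, because the picture-viewing limit was used up.

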